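# Separator and second electrode into the electrolysis cell

### The job

Go on with assembling the laboratory electrolysis cell: take the separator (the thin framed sheet standing in the wire stand) and lay it flat on the electrode that already lies between the tie rods, then lay the other electrode plate, from the bench, flat on the separator with its terminal tab on the opposite end from the lower electrode's tab. Both must lie fully down between the rods; lower the electrode onto the separator, do not drop it, and do not disturb the timer or the spare end plate.

Things in the scene. Friction and masses are not known exactly. Their poses are not given: they have to be found in the camera images.
- cell_base: Lower end plate of the cell, fixed to the bench: grey plastic slab 104 (x) x 172 (y) x 16 mm high, with eight upright steel tie rods (see point cell_rods). Origin at the centre of its underside, x and y along its sides, z up; yaw within +-0.25 rad. Seated plates lie with their 130 mm length along its y.
- cell_rods (a point): On the axis of cell_base, at the height of the rod tips, 64.5 mm above the bench. Rods 8 mm thick, top 4 mm tapered: four at x +-38, y +-46 mm, four at x +-21, y +-71.5 mm. They leave 68 (x) x 135 (y) mm for the 64 x 130 mm plates. The middle of the long sides (y -42 to +42) is open for fingers, and a 34 mm gap at each end for the terminal tabs.
- lower_electrode: Steel electrode plate already lying loose between the rods on the end plate: 64 (x) x 130 (y) x 8 mm, top 24 mm above the bench; its terminal tab is at the +y end. Origin at the centre of its underside, axes along those of cell_base.
- lower_electrode_center (a point): Centre of the lower electrode plate, half way through its thickness: 20 mm above the bench.
- separator: White plastic frame 130 x 64 x 6 mm with a closed diaphragm sheet in it, 0.06 kg, both faces alike. At the start it stands on a long edge in the stand's -x slot, upper edge 73.5 mm above the bench, perhaps a little out of plumb. Origin: middle of the edge it stands on; y along the length, z up along the 64 mm width, x through the thickness (vertical when it lies flat).
- separator_center (a point): Centre of the separator, 32 mm along its own z from the origin: 3 mm above the bench when it lies flat there, 27 mm when seated in the cell. The bench between the cell and the timer, round x = 0.46, y = 0.33 m (0.09 x 0.15 m), is always free for putting it down.
- stand: Steel wire draining stand, fixed to the bench: 95 (x) x 105 (y) mm, origin at the centre of its underside, yaw within +-0.3 rad. Two slots along its y, at x = -23 mm (the separator's, nearer the robot) and x = +23 mm (empty): each a 9 mm gap between two 4 mm wire hoops that reach 39 mm above the bench. The separator's lower edge is 9.5 mm above the bench; it pulls out straight up.
- top_electrode: The other steel electrode plate, lying flat and loose on the bench: 64 (x) x 130 (y) x 8 mm, 0.32 kg (+-25 %); origin at the centre of its underside, z up. Its terminal tab points to its own -y; its yaw is within +-0.4 rad. It and the stand may have changed places.
- top_electrode_center (a point): Centre of that plate, half way through its thickness: 4 mm above the bench at the start, 34 mm above the bench when seated in the cell.
- top_electrode_tab (a point): Hole in that plate's terminal tab (22 mm wide, 3 mm thick, sticking out 30 mm from the plate's end): on the plate's centre line, 85 mm from its centre.
- timer: Bystander: white timer 60 x 62 x 18 mm on the bench at the left, origin under its centre. Leave it alone.
- end_plate: Bystander: the cell's spare (upper) end plate, grey plastic 104 x 172 x 16 mm with six nuts lying on it, at the right, origin under its centre. Leave it alone.

How it is judged:
By the outcome, as a careful person would: the job done as asked, in the order asked, and still so for the second after the job is handed in, with the robot touching nothing.
It also fails if it takes over 61 s, if anything falls off the work surface, if the arm or the gripper's body presses on something with over 40 N, if the wrist force passes 120 N, or if a joint passes its speed limit or range.

### The arm

A 6-joint arm with a two-finger parallel gripper is mounted at the origin on a cart in front of the work surface, level with it; the furniture and walls round the work are solid. World frame = base frame: x ahead of the robot, y to its left, z up, the work surface at z = 0. Lengths are in m, angles in rad, forces in N, time in s.
With the tool pointing down it reaches from about 0.4 to 0.825 m from the base axis. Payload 7 kg.
Tool frame: the origin (TCP) lies at the very end of the fingers, on their centre line; the grasp point (between the pads) lies arm.hold_point_z behind it (arm.hold_point_z is the distance from the TCP to the grasp point, in m); z points along the fingers, y is the line along which they close (so a half turn about z gives the same grasp; the last joint's range is limited). The gripper opens to 88 mm and grips with 3 to 60 N. Pads are 19 mm wide; open, the fingers measure 130 mm over their backs; the gripper's body (78 mm by 193 mm) begins 47 mm behind the grasp point.
Start: joints at [1.439, 0.359, 0.012, 0, -1.224, -0.288], TCP at [0.275, 0.616, 0.227] pointing down, gripper open.
Joint ranges: [-3.07, 3.07], [-1.43, 2.12], [-1.02, 1.25], [-3.03, 1.67], [-3.05, -0], [-3.03, 3.03]. Speed limits (rad/s): [2.39, 2.39, 3.01, 3.14, 3.14, 3.14].

### API

Orientations are given as [roll, pitch, yaw] about the fixed x, y, z axes, in that order (R = Rz(yaw) Ry(pitch) Rx(roll)).
In Python, from station import arm, viewer gives the robot as it stands (arm), with the cameras (viewer).
- The arm moves only by the shell command python3 nudge.py 'ROWS' [FORCE]. ROWS is a JSON list of rows, 1 to 20 of them, each of 5 numbers: the finger opening in m, then dx, dy, dz in m, then a turn about the tool's z in rad; each row is the pose to reach, as a shift and turn from the pose commanded when the command began, along the tool's axes at that moment; what a row does not reach only later rows make up. A row lasts 1/12 s, in which the tool goes at most 0.0417 m and 0.125 rad, less where a joint would pass 70% of its speed; a pose out of reach is approached as far as the arm can. The fingers move at their own pace and stop on an object; FORCE is the grip in N (left out, the last holds). Time passes only in rows, so rows that do not move let the fingers close. It prints the time, the measured TCP pose, the force, the opening and the grip force at its end.
- arm.get_state(): the state, without advancing time (a new reading comes with each control period).
- viewer.grab_frame(name): name is "scene" or "top" or "wrist"; returns the picture (480x640x3 uint8, red, green, blue); there is no depth.
- viewer.camera_params(name): a dict with "fx", "fy", "cx", "cy" (pixels), "D" ([k1, k2, p1, p2, k3] as OpenCV has them; the pictures are not rectified), "T" (4x4, takes a point from camera to world coordinates); the wrist camera has in their place "hand_eye" (4x4, takes a point from camera to tool coordinates, whose origin is the TCP and whose axes are the flange's). Camera axes: x right, y down, z forward; pixel columns grow to the right and rows downward; lengths in m; the calibration is good to about 2 mm. A picture is of the moment at which its call begins: read the wrist's pose just before it. camera_params takes no time and is no camera call.
- arm.job_done(): hands the job in; it is judged then, once.
The state is a dict: "t": time; "q": joint angles; "qd": joint speeds; "joint_efforts": joint torques, N m; "eef_pos": TCP position; "ee_rot": TCP orientation; "force": force on the tool from outside, world axes, zero at the start; "moment": the same for the moment, N m; "width": finger opening in m; "gripper_force": force on a finger pad.
Only numpy, scipy, OpenCV 4.12 (cv2) and the standard library are available. Lean on these libraries where they do the work, as an engineer would, in place of code of your own. Each camera call takes 0.05 s, during which the arm holds its last target. There are 200 camera calls.

## Working session

There is one attempt and no reset: what is moved stays moved. The work goes in short steps, Python scripts to look and compute and a shell command to move; the robot and the scene stay as the last step left them, time stands still between calls to the robot, and variables do not carry over. Pictures are saved under pics/ and viewed, at most 12 in all, crops included, and the job is handed in when it is done.

```bash
ls; mkdir -p pics
python3 - <<'E'
from station import arm, viewer
import cv2
print(arm.hold_point_z, arm.get_state())
for n in("top","scene"):
    cv2.imwrite(f"pics/{n}0.png",viewer.grab_frame(n)[:,:,::-1]); print(n,viewer.camera_params(n))
print(viewer.camera_params("wrist"))
E
```

```text
nudge.py
pics
station.py
0.0188 {'t': 0.0, 'q': array([ 1.43911065e+00,  3.59410540e-01,  1.10698076e-02, -3.57168560e-04,
       -1.22411102e+00, -2.88094384e-01]), 'qd': array([ 9.85647685e-04, -4.10157859e-04, -8.50173192e-05,  1.33022339e-03,
        7.19014191e-04,  7.42082031e-04]), 'joint_efforts': array([ 2.21019204e-04, -5.82716596e+01,  2.93053347e+01,  6.99751407e+00,
        6.99750308e-03, -1.34531742e-04]), 'eef_pos': array([0.27492914, 0.61593654, 0.2256109 ]), 'ee_rot': array([ 3.13991004e+00, -1.48474301e-04, -4.19901576e-01]), 'force': array([ 0.0321772 ,  0.68895128, -0.08379819]), 'moment': array([-0.01763765,  0.03596851,  0.00415395]), 'gripper_force': 0.0, 'width': 0.08764125284514304}
top {'fx': 529.3481143602676, 'fy': 529.3481143602676, 'cx': 317.87996583460074, 'cy': 243.4384687699667, 'D': array([-0.01242646,  0.        ,  0.        ,  0.        ,  0.        ]), 'T': array([[ 0.00551752, -0.98798124,  0.15447534,  0.34762143],
       [-0.99994327, -0.0040436 ,  0.00985404,  0.17885325],
       [-0.00911097, -0.15452094, -0.9879475 ,  1.31392925],
       [ 
[... 328 characters left out ...]
0.49530145,  0.62337444, -0.51093679],
       [ 0.02352132, -0.79372419, -0.60782289,  0.73867361],
       [ 0.        ,  0.        ,  0.        ,  1.        ]])}
{'fx': 344.46644614386355, 'fy': 344.46644614386355, 'cx': 311.38675184761905, 'cy': 233.32819837785286, 'D': array([-0.04853474,  0.        ,  0.        ,  0.        ,  0.        ]), 'hand_eye': array([[ 1.25147669e-03, -9.58363627e-01, -2.85547880e-01,
         7.75323034e-02],
       [ 9.99999082e-01,  1.05110496e-03,  8.54969694e-04,
        -5.82433701e-04],
       [-5.19231064e-04, -2.85548688e-01,  9.58364063e-01,
        -1.57127182e-01],
       [ 0.00000000e+00,  0.00000000e+00,  0.00000000e+00,
         1.00000000e+00]])}
```

View pics/top0.png

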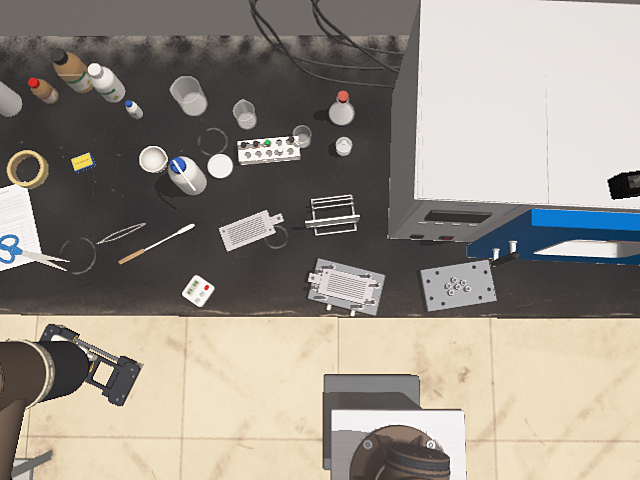

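View pics/scene0.png

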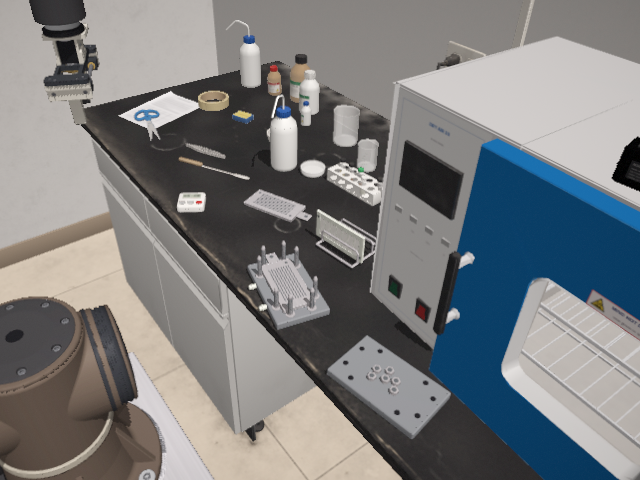

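The top view shows the cell at about (346,286) with the lower tab at its left (+y). The top electrode is at about (252,230) with its tab to the right (-y), and the stand with the separator is at about (332,217). I'll build helpers and get coarse positions.

```bash
cat > h.py <<'E'
from station import arm, viewer
import numpy as np, cv2
from scipy.spatial.transform import Rotation as Ro
def tool():
    s=arm.get_state(); T=np.eye(4); T[:3,:3]=Ro.from_euler('xyz',s['ee_rot']).as_matrix(); T[:3,3]=s['eef_pos']; return T
def shot(n,save=None):
    c=viewer.camera_params(n); T=c['T'] if 'T' in c else tool()@c['hand_eye']
    im=viewer.grab_frame(n)
    if save:
        cv2.imwrite(f'pics/{save}.png',im[:,:,::-1]); np.save(f'pics/{save}.npy',T)
    return im,T
def K(n):
    c=viewer.camera_params(n); return np.array([[c['fx'],0,c['cx']],[0,c['fy'],c['cy']],[0,0,1]]),c['D']
def cast(n,T,px,z):
    k,D=K(n); u=cv2.undistortPoints(np.array(px,float).reshape(-1,1,2),k,D).reshape(-1,2)
    d=np.c_[u,np.ones(len(u))]@T[:3,:3].T
    return T[:3,3]+d*((z-T[2,3])/d[:,2])[:,None]
def proj(n,T,P):
    k,D=K(n); C=np.linalg.inv(T)
    return cv2.projectPoints(np.array(P,float).reshape(-1,1,3),cv2.Rodrigues(C[:3,:3])[0],C[:3,3],k,D)[0].reshape(-1,2)
def go(x,y,z,yaw):
    "shift in tool axes and turn about tool z from the present pose to this TCP"
    T=tool(); s=arm.get_state(); d=T[:3,:3].T@(np.array([x,y,z])-T[:3,3]); t=-(yaw-s['ee_rot'][2])
    print('go',d.round(4),'turn',round((t+np.pi)%(2*np.pi)-np.pi,4),'rows',int(np.ceil(max(np.linalg.norm(d)/.0417,abs(t)/.125))))
E
python3 - <<'E'
from h import *
T=viewer.camera_params('top')['T']
for n,p,z in[('cell',[[346,286],[316,268],[313,260],[385,273],[377,315],[307,302]],.016),('el',[[219,231],[268,209],[285,234],[227,250],[278,218]],.008),('sep top',[[306,222],[359,217]],.0735),('end',[[457,287]],.016),('timer',[[199,290]],.018)]:
    print(n,cast('top',T,p,z)[:,:2].round(3).tolist())
go(.45,.2,.26,-1.57)
E
```

```text
cell [[0.445, 0.122], [0.489, 0.196], [0.509, 0.204], [0.478, 0.026], [0.375, 0.047], [0.406, 0.218]]
el [[0.582, 0.44], [0.639, 0.318], [0.575, 0.274], [0.534, 0.419], [0.616, 0.293]]
sep top [[0.593, 0.22], [0.606, 0.093]]
end [[0.444, -0.149]]
timer [[0.434, 0.483]]
go [ 0.3294  0.3085 -0.0338] turn 1.15 rows 11
```

```bash
python3 nudge.py '[[0.088,0.375,0.288,-0.045,1.15],[0.088,0.375,0.288,-0.045,1.15],[0.088,0.375,0.288,-0.045,1.15],[0.088,0.375,0.288,-0.045,1.15],[0.088,0.375,0.288,-0.045,1.15],[0.088,0.375,0.288,-0.045,1.15],[0.088,0.375,0.288,-0.045,1.15],[0.088,0.375,0.288,-0.045,1.15],[0.088,0.375,0.288,-0.045,1.15],[0.088,0.375,0.288,-0.045,1.15],[0.088,0.375,0.288,-0.045,1.15],[0.088,0.375,0.288,-0.045,1.15],[0.088,0.375,0.288,-0.045,1.15],[0.088,0.375,0.288,-0.045,1.15],[0.088,0.375,0.288,-0.045,1.15]]' 40
python3 - <<'E'
from h import *
shot('wrist','w1'); print(arm.get_state()['qd'].round(3))
E
```

```text
t: 1.35
eef_pos: [0.4999, 0.2006, 0.2712]
ee_rot: [3.141, -0.0, -1.57]
force: [0.6, -0.2, 0.3]
width: 0.0874
gripper_force: 0.0
[ 0.013  0.001  0.004  0.002 -0.001  0.003]
```

View pics/w1.png

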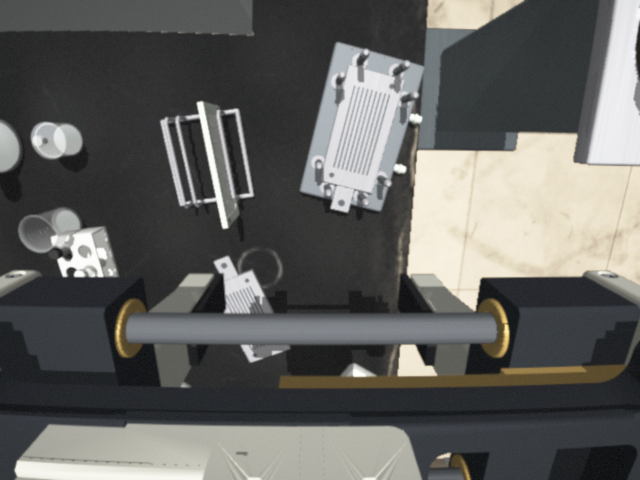

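The wrist view shows the separator as a band from (203,103) to (238,225), the cell at about (362,127) with its tab at (341,205), and the electrode partly hidden at (255,320). I'll zoom in on the first two.

Run:
```python
import cv2,numpy as np
im=cv2.imread('pics/w1.png')
a=cv2.resize(im[90:240,180:260],None,fx=4,fy=4,interpolation=cv2.INTER_CUBIC)
b=cv2.resize(im[35:220,295:430],None,fx=3.2,fy=3.2,interpolation=cv2.INTER_CUBIC)
o=np.zeros((600,770,3),'u1'); o[:600,:320]=a; o[:592,330:330+432]=b; cv2.imwrite('pics/z1.png',o)
```

```text
(no output)
```

View pics/z1.png

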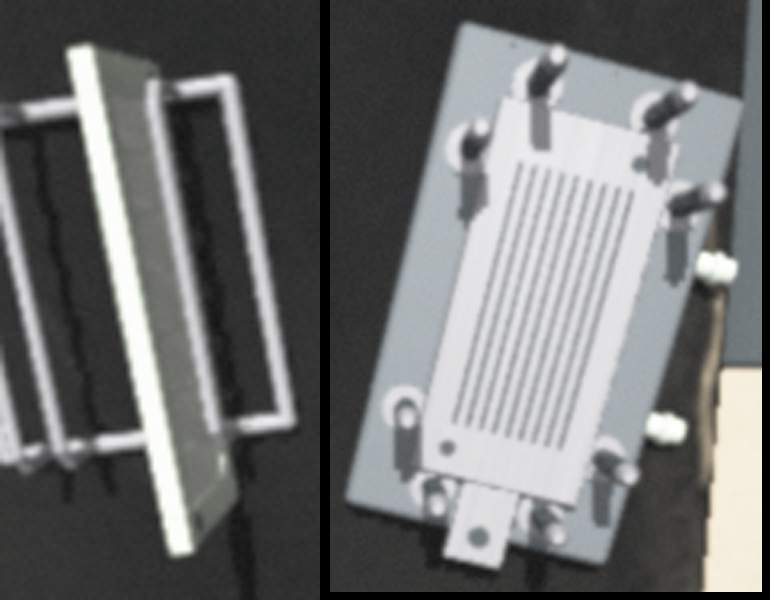

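The zoom shows the separator's bright top edge running from (80,45) to (181,555), and the eight rod tips and slab corners are clear.

```bash
cat >> h.py <<'E'
def rigid(M,W):
    M,W=np.array(M,float),np.array(W,float)[:,:2]; m,w=M.mean(0),W.mean(0); a,b=M-m,W-w
    th=np.arctan2((a[:,0]*b[:,1]-a[:,1]*b[:,0]).sum(),(a*b).sum()); R=np.array([[np.cos(th),-np.sin(th)],[np.sin(th),np.cos(th)]])
    t=w-R@m; return t,th,(W-(M@R.T+t))*1e3
E
python3 - <<'E'
from h import *
T=np.load('pics/w1.npy'); f=lambda L:[[(u-330)/3.2+295,v/3.2+35] for u,v in L]
# image up=-y, right=-x
tips=f([(557,54),(684,93),(478,127),(712,192),(406,411),(623,470),(433,505),(552,532)])
M=[(.021,-.0715),(-.021,-.0715),(.038,-.046),(-.038,-.046),(.038,.046),(-.038,.046),(.021,.0715),(-.021,.0715)]
for n,p,m,z in[('tips',tips,M,.0645),('slab',f([(463,22),(743,98),(606,566),(347,500)]),[(.052,-.086),(-.052,-.086),(-.052,.086),(.052,.086)],.016),('plate',f([(503,98),(568,508),(422,467)]),[(.032,-.065),(-.032,.065),(.032,.065)],.024)]:
    t,th,r=rigid(m,cast('wrist',T,p,z)); print(n,t.round(4),round(th,4),r.round(1).tolist())
im=cv2.imread('pics/w1.png'); m=(im[90:240,180:260].min(2)>225).astype('u1')
n,l,s,c=cv2.connectedComponentsWithStats(m); k=1+s[1:,4].argmax(); y,x=np.where(l==k); print(s[k])
r=cv2.minAreaRect(np.c_[x+180,y+90].astype('f4')); b=cv2.boxPoints(r); print(r)
b=b[np.argsort(b[:,1])]; e=[(b[0]+b[1])/2,(b[2]+b[3])/2]; w=cast('wrist',T,e,.0735); print(w.round(4),np.linalg.norm(w[1]-w[0]),w.mean(0),'yaw',np.arctan2(-(w[1]-w[0])[0],(w[1]-w[0])[1]))
E
```

```text
tips [0.4456 0.1226] -0.2504 [[-0.5, 1.0], [0.9, 1.1], [0.1, 1.3], [0.4, 0.7], [-1.3, -1.7], [0.4, -1.5], [-0.3, 0.3], [0.3, -1.1]]
slab [0.444  0.1234] -0.2364 [[-1.4, 1.6], [2.2, 0.3], [0.6, -0.5], [-1.3, -1.4]]
plate [0.4434 0.1246] -0.2377 [[0.4, 0.8], [3.7, -0.4], [-4.1, -0.4]]
[ 18  12  29 126 624]
((210.88462829589844, 164.92308044433594), (127.67159271240234, 7.2562971115112305), 78.69007110595703)
[[0.6107 0.096  0.0735]
 [0.5944 0.2229 0.0735]] 0.1279305380932115 [0.60255312 0.15945691 0.0735    ] yaw 0.12704673598412525
```

Run:
```python
from h import *
go(.6025,.1595,.10,-np.pi/2+.127);go(.6025,.1595,.05,-np.pi/2+.127)
```

```text
go [ 0.0416 -0.1027  0.1712] turn -0.1256 rows 5
go [ 0.0416 -0.1027  0.2212] turn -0.1256 rows 6
```

```bash
python3 nudge.py '[[0.06,0.0416,-0.1027,0.12,-0.1256],[0.06,0.0416,-0.1027,0.12,-0.1256],[0.06,0.0416,-0.1027,0.12,-0.1256],[0.06,0.0416,-0.1027,0.12,-0.1256],[0.06,0.0416,-0.1027,0.15,-0.1256],[0.04,0.0416,-0.1027,0.185,-0.1256],[0.04,0.0416,-0.1027,0.2212,-0.1256],[0.04,0.0416,-0.1027,0.2212,-0.1256],[0.0,0.0416,-0.1027,0.2212,-0.1256],[0.0,0.0416,-0.1027,0.2212,-0.1256],[0.0,0.0416,-0.1027,0.2212,-0.1256],[0.0,0.0416,-0.1027,0.2212,-0.1256],[0.0,0.0416,-0.1027,0.2212,-0.1256],[0.0,0.0416,-0.1027,0.2212,-0.1256]]' 25
```

```text
t: 2.57
eef_pos: [0.6034, 0.1594, 0.0518]
ee_rot: [-3.14, 0.001, -1.444]
force: [-2.7, -0.4, 3.2]
width: 0.0058
gripper_force: 25.2
```

```bash
python3 nudge.py '[[0.0,0,0,-0.02,0],[0.0,0,0,-0.045,0],[0.0,0,0,-0.08,0],[0.0,0,0,-0.08,0],[0.0,0,0,-0.08,0],[0.0,0,0,-0.08,0]]'
python3 - <<'E'
from h import *
go(.428,.33,.125,-np.pi/2);go(.428,.33,.043,-np.pi/2)
E
```

```text
t: 3.07
eef_pos: [0.6027, 0.159, 0.1308]
ee_rot: [-3.141, 0.001, -1.445]
force: [-0.3, -0.3, -2.3]
width: 0.0057
gripper_force: 25.0
go [-0.1916  0.1518  0.0058] turn 0.1262 rows 6
go [-0.1916  0.1519  0.0878] turn 0.1262 rows 7
```

```bash
python3 nudge.py '[[0.0,-0.1916,0.1519,0,0.1262],[0.0,-0.1916,0.1519,0,0.1262],[0.0,-0.1916,0.1519,0,0.1262],[0.0,-0.1916,0.1519,0,0.1262],[0.0,-0.1916,0.1519,0,0.1262],[0.0,-0.1916,0.1519,0.01,0.1262],[0.0,-0.1916,0.1519,0.04,0.1262],[0.0,-0.1916,0.1519,0.065,0.1262],[0.0,-0.1916,0.1519,0.08,0.1262],[0.0,-0.1916,0.1519,0.085,0.1262],[0.0,-0.1916,0.1519,0.085,0.1262],[0.0,-0.1916,0.1519,0.085,0.1262]]'
```

```text
t: 4.07
eef_pos: [0.4281, 0.3296, 0.045]
ee_rot: [3.141, -0.001, -1.571]
force: [-1.0, 0.2, -0.1]
width: 0.0055
gripper_force: 25.0
```

```bash
python3 nudge.py '[[0.0,0,0,0.001,0],[0.0,0,0,0.002,0],[0.0,0,0,0.003,0],[0.0,0,0,0.003,0]]'
```

```text
t: 4.4
eef_pos: [0.4281, 0.3299, 0.0425]
ee_rot: [-3.141, 0.0, -1.571]
force: [-0.5, -0.0, -0.6]
width: 0.0057
gripper_force: 25.0
```

```bash
python3 nudge.py '[[0.0,0,0,0.0005,0],[0.024,0,0,0.0005,0],[0.024,0,0,0.0005,0],[0.024,0,0,0.01,0],[0.024,0,0,0.02,0],[0.024,0,0,0.027,0],[0.024,0,0,0.027,0],[0.024,0,-0.006,0.027,0],[0.024,0,-0.012,0.027,0],[0.024,0,-0.018,0.027,0],[0.024,0,-0.021,0.027,0],[0.024,0,-0.021,0.027,0],[0.024,0,-0.021,0.027,0]]'
python3 - <<'E'
from h import *
shot('scene','s2'); im=cv2.imread('pics/s2.png'); cv2.imwrite('pics/s2c.png',cv2.resize(im[100:280,130:330],None,fx=3,fy=3))
E
```

```text
t: 5.48
eef_pos: [0.4494, 0.3299, 0.0155]
ee_rot: [-3.141, 0.0, -1.571]
force: [-0.7, 1.1, 0.1]
width: 0.0241
gripper_force: 0.1
```

View pics/s2c.png

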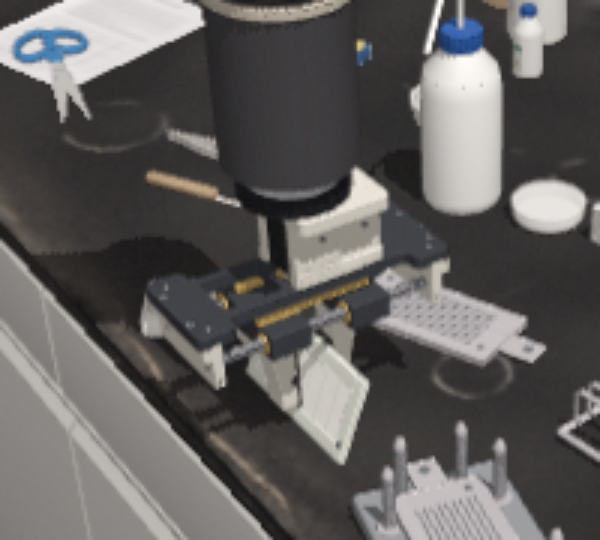

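The separator (about (320,400) in the crop) leans towards +x against the leading finger, as planned. Next I'll let it down.

```bash
python3 nudge.py '[[0.04,0,0,0,0],[0.055,0,-0.003,0,0],[0.07,0,-0.008,0,0],[0.088,0,-0.014,0,0],[0.088,0,-0.016,0,0],[0.088,0,-0.016,0,0],[0.088,0,-0.016,0,0],[0.088,0,-0.016,0,0]]'; python3 nudge.py '[[0.088,0.0,0.0,-0.04,0],[0.088,0.04,0.0,-0.08,0],[0.088,0.075,0.0,-0.12,0],[0.088,0.075,0,-0.14,0],[0.088,0.075,0,-0.14,0],[0.088,0.075,0,-0.14,0]]'
python3 - <<'E'
from h import *
shot('wrist','w2')
E
```

```text
t: 6.2
eef_pos: [0.465, 0.3298, 0.0153]
ee_rot: [3.141, -0.0, -1.571]
force: [0.7, -0.3, -0.0]
width: 0.0719
gripper_force: 0.0
t: 6.7
eef_pos: [0.466, 0.2551, 0.1584]
ee_rot: [-3.138, 0.004, -1.571]
force: [-1.3, 0.2, -0.1]
width: 0.0877
gripper_force: 0.0
```

View pics/w2.png

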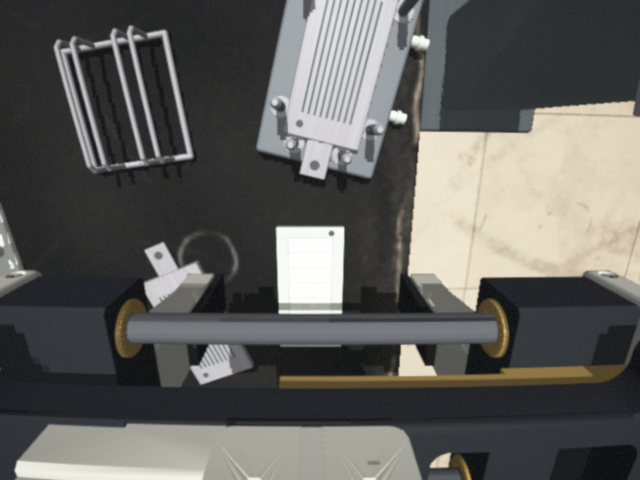

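The separator lies flat on the bench at about (310,285), with its near end edge at row 227. I'll measure it.

Run:
```python
from h import *
T=np.load('pics/w2.npy'); im=cv2.imread('pics/w2.png')
m=np.zeros(im.shape[:2],'u1'); m[210:360,250:370]=(im.min(2)>170)[210:360,250:370]
def edge(rows=None,cols=None,first=True):
    P=[]
    for r in rows if rows is not None else cols:
        i=np.where(m[r] if rows is not None else m[:,r])[0]
        if len(i): v=(i[0]-.5) if first else (i[-1]+.5); P.append((v,r) if rows is not None else (r,v))
    return np.array(P)
L=cast('wrist',T,edge(rows=range(232,300)),.006);R=cast('wrist',T,edge(rows=range(232,300),first=False),.006);U=cast('wrist',T,edge(cols=range(282,328)),.006);B=cast('wrist',T,edge(cols=range(285,335),first=False),.006)
for n,A in(('L',L),('R',R)):
    k=np.polyfit(A[:,1],A[:,0],1); print(n,A[:,0].mean(),A[:,1].mean(),'yaw',-k[0])
print('U y',U[:,1].mean(),'B y',B[:,1].mean())
t=np.eye(4); print(proj('wrist',viewer.camera_params('wrist')['hand_eye'],[[.065,.032,-.004],[.065,-.032,-.004],[0,0,0],[.095,0,-.004]]))
```

```text
L 0.5000914690158431 0.30388404337967007 yaw -0.0015375889888971529
R 0.4366936303241764 0.3037449924686867 yaw -0.0017311250356488138
U y 0.26433970501220616 B y 0.3556959381790847
[[385.51556536 159.60306112]
 [239.33446453 159.41392859]
 [312.1422805  290.85706385]
 [312.59126366  86.08470329]]
```

Run:
```python
from h import *
go(.4684,.3293,.0015,-np.pi/2)
```

```text
go [-0.074  -0.0029  0.1553] turn -0.0004 rows 5
```

```bash
python3 nudge.py '[[0.088,-0.074,-0.0029,0.03,0],[0.088,-0.074,-0.0029,0.06,0],[0.088,-0.074,-0.0029,0.10,0],[0.088,-0.074,-0.0029,0.13,0],[0.088,-0.074,-0.0029,0.148,0],[0.088,-0.074,-0.0029,0.153,0],[0.088,-0.074,-0.0029,0.1553,0],[0.06,-0.074,-0.0029,0.1553,0],[0.05,-0.074,-0.0029,0.1553,0],[0.05,-0.074,-0.0029,0.1553,0],[0.05,-0.074,-0.0029,0.1553,0],[0.05,-0.074,-0.0029,0.1553,0]]' 15
```

```text
t: 7.75
eef_pos: [0.4681, 0.3295, 0.0003]
ee_rot: [-3.141, -0.0, -1.569]
force: [-2.0, -2.3, 13.2]
width: 0.064
gripper_force: 17.2
```

```bash
python3 nudge.py '[[0.05,0,0,-0.004,0],[0.05,0,0,-0.02,0],[0.05,0,0,-0.06,0],[0.05,0,0,-0.1,0],[0.05,0,0,-0.1,0]]'
python3 - <<'E'
from h import *
go(.4455,.123,.1,-np.pi/2-.243)
E
```

```text
t: 8.17
eef_pos: [0.4705, 0.3319, 0.1064]
ee_rot: [-3.135, 0.006, -1.568]
force: [1.3, 1.5, 0.5]
width: 0.0638
gripper_force: 15.0
go [0.2089 0.0255 0.0051] turn 0.2456 rows 6
```

```bash
python3 nudge.py '[[0.05,0.04,0.005,0,0.05],[0.05,0.08,0.01,0,0.1],[0.05,0.12,0.015,0,0.17],[0.05,0.16,0.02,0,0.245],[0.05,0.19,0.023,0,0.245],[0.05,0.2065,0.023,0,0.245],[0.05,0.2065,0.023,0,0.245],[0.05,0.2065,0.023,0,0.245],[0.05,0.2065,0.023,0,0.245],[0.05,0.2065,0.023,0,0.245]]'
python3 - <<'E'
from h import *
shot('wrist','w3'); im=cv2.imread('pics/w3.png'); cv2.imwrite('pics/w3c.png',cv2.resize(im[20:320,190:440],None,fx=2,fy=2,interpolation=cv2.INTER_CUBIC))
E
```

```text
t: 9.0
eef_pos: [0.4451, 0.1231, 0.0997]
ee_rot: [3.141, -0.0, -1.815]
force: [-0.5, 0.6, -1.1]
width: 0.0635
gripper_force: 15.0
```

View pics/w3c.png

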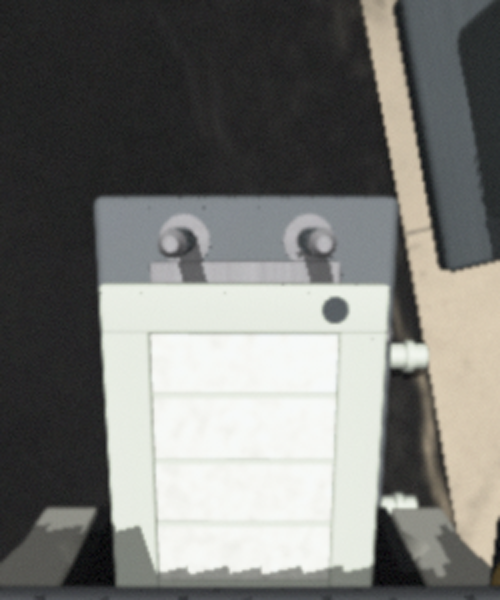

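The held separator's front edge is at row 285 of the crop. Two rod tips at (177,241) and (318,241) lie just in front of it, and the yaw looks right. I'll compute the offset in the tool frame.

```bash
cat >> h.py <<'E'
H=viewer.camera_params('wrist')['hand_eye']
def line(P,Q,im,n=40,thr=None,half=6):
    "subpixel edge along the normal of the segment P-Q"
    P,Q=np.array(P,float),np.array(Q,float); d=(Q-P)/np.linalg.norm(Q-P); nn=np.array([-d[1],d[0]]); g=cv2.cvtColor(im,cv2.COLOR_BGR2GRAY).astype('f4')
    s=np.arange(-half,half+.01,.25); out=[]
    for a in np.linspace(0,1,n):
        X=(P+a*(Q-P))[None]+s[:,None]*nn; v=cv2.remap(g,X[:,0].astype('f4')[None],X[:,1].astype('f4')[None],cv2.INTER_LINEAR)[0]
        k=np.abs(np.gradient(cv2.GaussianBlur(v[None],(0,0),2)[0])); out.append(X[k.argmax()])
    return np.array(out)
E
python3 - <<'E'
from h import *
im=cv2.imread('pics/w3.png'); z=lambda u,v:(190+u/2,20+v/2)
zt=.0997; zp=-.0045
def rep(n,A,B,pl,ax):
    X=cast('wrist',H,line(z(*A),z(*B),im),pl); k=np.polyfit(X[:,1-ax],X[:,ax],1); r=X[:,ax]-np.polyval(k,X[:,1-ax]); ok=abs(r)<.0015; k=np.polyfit(X[ok,1-ax],X[ok,ax],1)
    print(n,'mean',X[ok].mean(0).round(4),'slope',k[0].round(4),ok.mean())
rep('plate front',(110,285),(380,285),zp,0)
rep('plate left',(102,300),(113,500),zp,1); rep('plate right',(386,300),(378,480),zp,1)
rep('slab front',(105,197),(385,197),zt-.016,0)
rep('slab left',(97,205),(100,275),zt-.016,1); rep('slab right',(394,205),(391,275),zt-.016,1)
rep('lower plate front',(155,262),(165,262),zt-.024,0)
print('rods',cast('wrist',H,[z(177,241),z(318,241)],zt-.0645).round(4))
E
```

```text
plate front mean [ 0.0639 -0.0009 -0.0045] slope -0.0005 0.95
plate left mean [ 0.0373 -0.0321 -0.0045] slope -0.0012 1.0
plate right mean [ 0.0398  0.0317 -0.0045] slope 0.0035 1.0
slab front mean [0.0856 0.0004 0.0837] slope 0.0007 1.0
slab left mean [ 0.071  -0.0505  0.0837] slope -0.0072 1.0
slab right mean [0.0712 0.0523 0.0837] slope 0.0754 0.9
lower plate front mean [ 0.0651 -0.0276  0.0757] slope 0.9284 1.0
rods [[ 0.0719 -0.0182  0.0352]
 [ 0.072   0.02    0.0352]]
```

```bash
python3 nudge.py '[[0.05,0.001,0.001,0.0,0],[0.05,0.001,0.001,0.01,0],[0.05,0.001,0.001,0.025,0],[0.05,0.001,0.001,0.035,0],[0.05,0.001,0.001,0.04,0],[0.05,0.001,0.001,0.045,0],[0.05,0.001,0.001,0.045,0]]'; python3 nudge.py '[[0.05,0,0,0.005,0],[0.05,0,0,0.01,0],[0.05,0,0,0.015,0],[0.05,0,0,0.02,0],[0.05,0,0,0.025,0],[0.05,0,0,0.025,0]]'
```

```text
t: 9.63
eef_pos: [0.4435, 0.1217, 0.0544]
ee_rot: [3.141, -0.001, -1.815]
force: [-0.3, 0.5, -0.4]
width: 0.0637
gripper_force: 15.0
t: 10.13
eef_pos: [0.4433, 0.1213, 0.029]
ee_rot: [3.141, -0.001, -1.816]
force: [0.1, 0.3, -0.4]
width: 0.064
gripper_force: 15.0
```

No contact on the way down. Next: the last 3–4 mm, then release.

```bash
python3 nudge.py '[[0.05,0,0,0.002,0],[0.05,0,0,0.003,0],[0.05,0,0,0.004,0],[0.05,0,0,0.004,0]]'; python3 nudge.py '[[0.066,0,0,0,0],[0.075,0,0,0,0],[0.08,0,0,0,0],[0.08,0,0,0,0],[0.08,0,0,-0.02,0],[0.08,0,0,-0.05,0],[0.08,0,0,-0.09,0],[0.08,0,0,-0.1,0],[0.08,0,0,-0.1,0],[0.08,0,0,-0.1,0]]'
python3 - <<'E'
from h import *
shot('wrist','w4'); im=cv2.imread('pics/w4.png'); shot('scene','s4');s=cv2.imread('pics/s4.png')
o=np.zeros((600,800,3),'u1'); o[:560,:480]=cv2.resize(im[60:340,200:440],None,fx=2,fy=2,interpolation=cv2.INTER_CUBIC); o[:390,485:800]=cv2.resize(s[215:345,235:340],None,fx=3,fy=3); cv2.imwrite('pics/w4c.png',o)
E
```

```text
t: 10.47
eef_pos: [0.4438, 0.1217, 0.026]
ee_rot: [3.142, 0.0, -1.815]
force: [0.1, -0.1, -0.5]
width: 0.0634
gripper_force: 15.0
t: 11.3
eef_pos: [0.4441, 0.122, 0.127]
ee_rot: [-3.14, 0.002, -1.816]
force: [0.9, -0.2, 0.1]
width: 0.08
gripper_force: 0.0
```

View pics/w4c.png

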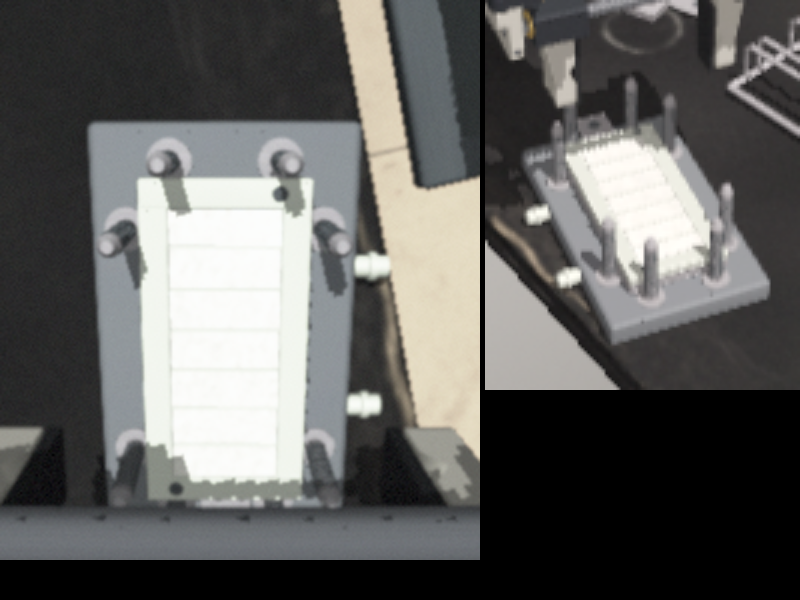

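The separator lies flat and square inside the rods, with its front edge at crop row 178 parallel to the slab. Next is the electrode.

Run:
```python
from h import *
go(.550,.44,.2,-1.17)
```

```text
go [-0.335  -0.0263 -0.0748] turn -0.6456 rows 9
```

```bash
python3 nudge.py '[[0.088,-0.02,-0.002,-0.04,0],[0.088,-0.06,-0.005,-0.075,-0.1],[0.088,-0.335,-0.026,-0.075,-0.645],[0.088,-0.335,-0.026,-0.075,-0.645],[0.088,-0.335,-0.026,-0.075,-0.645],[0.088,-0.335,-0.026,-0.075,-0.645],[0.088,-0.335,-0.026,-0.075,-0.645],[0.088,-0.335,-0.026,-0.075,-0.645],[0.088,-0.335,-0.026,-0.075,-0.645],[0.088,-0.335,-0.026,-0.075,-0.645],[0.088,-0.335,-0.026,-0.075,-0.645],[0.088,-0.335,-0.026,-0.075,-0.645],[0.088,-0.335,-0.026,-0.075,-0.645],[0.088,-0.335,-0.026,-0.075,-0.645]]'
python3 - <<'E'
from h import *
shot('wrist','w5')
E
```

```text
t: 12.57
eef_pos: [0.55, 0.4394, 0.2011]
ee_rot: [3.141, -0.0, -1.171]
force: [0.2, -0.3, 0.3]
width: 0.0877
gripper_force: 0.0
```

View pics/w5.png

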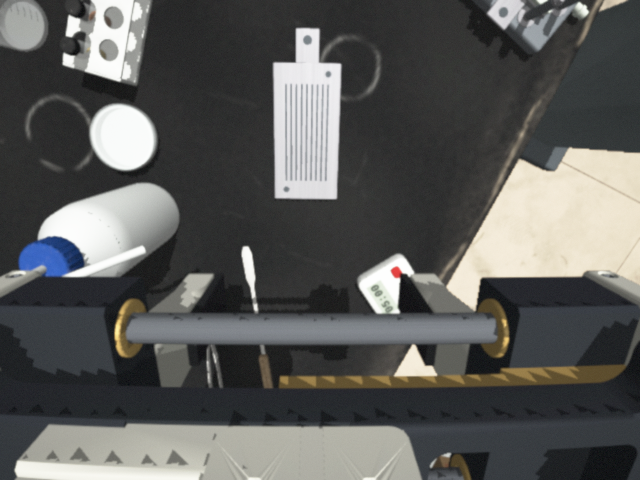

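The electrode's corners are at (274,64), (341,64), (337,199) and (276,198), with its tab up (-y). The bottle is well to the side.

Run:
```python
from h import *
im=cv2.imread('pics/w5.png'); T=np.load('pics/w5.npy')
S={'f':line((280,64),(292,64),im),'l':line((274.5,75),(276,190),im),'r':line((341,75),(337.5,190),im),'b':line((282,198.5),(332,199),im)}
W={k:cast('wrist',T,v,.008)[:,:2] for k,v in S.items()}
for k in W: 
    vx,vy,x,y=cv2.fitLine(W[k].astype('f4'),cv2.DIST_HUBER,0,.01,.01).ravel(); W[k]=(np.array([x,y]),np.array([vx,vy])); print(k,x,y,np.arctan2(vy,vx))
I=lambda a,b:W[a][0]+W[a][1]*np.linalg.solve(np.c_[W[a][1],-W[b][1]],W[b][0]-W[a][0])[0]
C=np.array([I('l','f'),I('r','f'),I('r','b'),I('l','b')]);print(C.round(4))
t,th,r=rigid([(.032,-.065),(-.032,-.065),(-.032,.065),(.032,.065)],C);print(t.round(4),th.round(4),r.round(1).tolist())
go(t[0],t[1],.1,-np.pi/2+th);go(t[0],t[1],.003,-np.pi/2+th)
```

```text
f 0.6267041 0.31995398 0.3976923
l 0.613395 0.3853682 -1.183565
r 0.55195564 0.36754984 -1.1859119
b 0.5581183 0.43157572 0.38796002
[[0.6381 0.3247]
 [0.5793 0.3   ]
 [0.5306 0.4203]
 [0.5893 0.4443]]
[0.5843 0.3724] 0.3874 [[-0.4, 0.5], [0.0, -0.0], [0.4, -0.1], [-0.1, -0.3]]
go [ 0.0752 -0.0054  0.1014] turn 0.0124 rows 4
go [ 0.0752 -0.0054  0.1984] turn 0.0124 rows 6
```

```bash
python3 nudge.py '[[0.088,0.0752,-0.0054,0.02,0.0124],[0.088,0.0752,-0.0054,0.05,0.0124],[0.088,0.0752,-0.0054,0.09,0.0124],[0.088,0.0752,-0.0054,0.13,0.0124],[0.088,0.0752,-0.0054,0.165,0.0124],[0.088,0.0752,-0.0054,0.185,0.0124],[0.088,0.0752,-0.0054,0.195,0.0124],[0.088,0.0752,-0.0054,0.1985,0.0124],[0.088,0.0752,-0.0054,0.1985,0.0124],[0.06,0.0752,-0.0054,0.1985,0.0124],[0.05,0.0752,-0.0054,0.1985,0.0124],[0.05,0.0752,-0.0054,0.1985,0.0124],[0.05,0.0752,-0.0054,0.1985,0.0124],[0.05,0.0752,-0.0054,0.1985,0.0124],[0.05,0.0752,-0.0054,0.1985,0.0124]]' 40; python3 nudge.py '[[0.05,0,0,-0.003,0],[0.05,0,0,-0.015,0],[0.05,0,0,-0.04,0],[0.05,0,0,-0.08,0],[0.05,0,0,-0.1,0],[0.05,0,0,-0.105,0],[0.05,0,0,-0.105,0],[0.05,0,0,-0.105,0]]'
python3 - <<'E'
from h import *
go(.4438,.1217,.105,-1.816)
E
```

```text
t: 13.87
eef_pos: [0.5846, 0.3736, 0.0037]
ee_rot: [-3.141, 0.0, -1.182]
force: [-3.1, -0.4, 7.3]
width: 0.0632
gripper_force: 40.0
t: 14.53
eef_pos: [0.5838, 0.3729, 0.107]
ee_rot: [3.141, 0.0, -1.183]
force: [-0.6, -1.1, -4.2]
width: 0.0633
gripper_force: 40.0
go [0.1797 0.2245 0.0022] turn 0.6327 rows 7
```

```bash
python3 nudge.py '[[0.05,0.01,0.0125,0,0.04],[0.05,0.03,0.0375,0,0.11],[0.05,0.05,0.0625,0,0.18],[0.05,0.07,0.0875,0,0.25],[0.05,0.09,0.1125,0,0.32],[0.05,0.11,0.1375,0,0.39],[0.05,0.13,0.1625,0,0.46],[0.05,0.15,0.1875,0,0.53],[0.05,0.17,0.212,0,0.6],[0.05,0.1797,0.2245,0,0.633],[0.05,0.1797,0.2245,0,0.633],[0.05,0.1797,0.2245,0,0.633],[0.05,0.1797,0.2245,0,0.633],[0.05,0.1797,0.2245,0,0.633]]'
python3 - <<'E'
from h import *
shot('wrist','w6'); im=cv2.imread('pics/w6.png'); cv2.imwrite('pics/w6c.png',cv2.resize(im[20:320,190:440],None,fx=2,fy=2,interpolation=cv2.INTER_CUBIC))
E
```

```text
t: 15.7
eef_pos: [0.445, 0.1225, 0.1071]
ee_rot: [3.141, -0.0, -1.815]
force: [0.7, 0.4, -3.4]
width: 0.0631
gripper_force: 40.0
```

View pics/w6c.png

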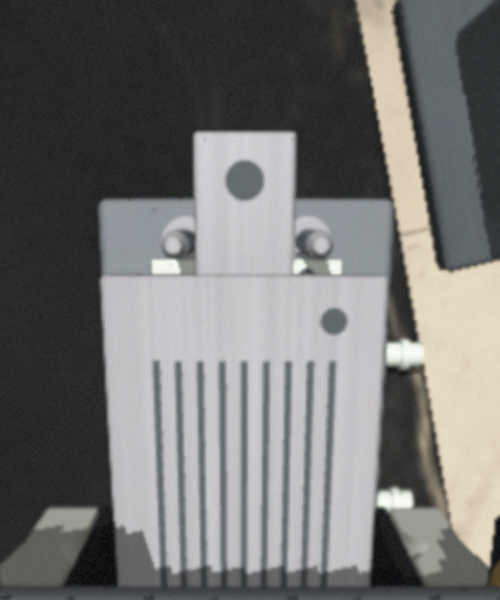

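The electrode is held over the cell with its tab toward -y, between the rod tips at (178,243) and (318,243). Its front edge is at row 276. I'll measure the same offsets again.

Run:
```python
from h import *
im=cv2.imread('pics/w6.png'); z=lambda u,v:(190+u/2,20+v/2)
zt=.1071; zp=-.0045
def rep(n,A,B,pl,ax):
    X=cast('wrist',H,line(z(*A),z(*B),im),pl); k=np.polyfit(X[:,1-ax],X[:,ax],1); r=X[:,ax]-np.polyval(k,X[:,1-ax]); ok=abs(r)<.0015; k=np.polyfit(X[ok,1-ax],X[ok,ax],1)
    print(n,'mean',X[ok].mean(0).round(4),'slope',k[0].round(4),ok.mean())
rep('plate frontL',(110,277),(145,277),zp,0);rep('plate frontR',(345,276),(378,276),zp,0)
rep('plate left',(102,300),(113,500),zp,1); rep('plate right',(386,300),(375,480),zp,1)
rep('slab frontL',(110,200),(185,200),zt-.016,0);rep('slab frontR',(305,200),(380,200),zt-.016,0)
rep('slab left',(100,210),(102,265),zt-.016,1); rep('slab right',(391,210),(388,265),zt-.016,1)
rep('sep frontL',(156,260),(176,260),zt-.03,0)
print('rods',cast('wrist',H,[z(178,243),z(318,243)],zt-.0645).round(4))
```

```text
plate frontL mean [ 0.0656 -0.0255 -0.0045] slope 0.0016 1.0
plate frontR mean [ 0.0657  0.0255 -0.0045] slope 0.0071 1.0
plate left mean [ 0.0373 -0.0317 -0.0045] slope -0.0002 1.0
plate right mean [ 0.0398  0.0313 -0.0045] slope -0.0005 1.0
slab frontL mean [ 0.085  -0.0331  0.0911] slope 0.0004 1.0
slab frontR mean [0.0851 0.034  0.0911] slope -0.004 1.0
slab left mean [ 0.0718 -0.0505  0.0911] slope -0.0106 1.0
slab right mean [0.0725 0.0529 0.0911] slope 0.0876 0.825
sep frontL mean [ 0.0653 -0.0258  0.0771] slope -0.0022 1.0
rods [[ 0.0712 -0.0186  0.0426]
 [ 0.0712  0.0208  0.0426]]
```

```bash
python3 nudge.py '[[0.05,-0.0012,0.001,0.0,0],[0.05,-0.0012,0.001,0.01,0],[0.05,-0.0012,0.001,0.025,0],[0.05,-0.0012,0.001,0.035,0],[0.05,-0.0012,0.001,0.04,0],[0.05,-0.0012,0.001,0.045,0],[0.05,-0.0012,0.001,0.05,0],[0.05,-0.0012,0.001,0.05,0]]'; python3 nudge.py '[[0.05,0,0,0.004,0],[0.05,0,0,0.008,0],[0.05,0,0,0.012,0],[0.05,0,0,0.016,0],[0.05,0,0,0.019,0],[0.05,0,0,0.019,0]]'
```

```text
t: 16.42
eef_pos: [0.4437, 0.1234, 0.0569]
ee_rot: [3.141, -0.001, -1.816]
force: [-0.1, 0.1, -3.3]
width: 0.0633
gripper_force: 40.0
t: 16.92
eef_pos: [0.4436, 0.1231, 0.0379]
ee_rot: [3.141, -0.001, -1.816]
force: [0.6, -0.9, -3.5]
width: 0.0627
gripper_force: 40.0
```

```bash
python3 nudge.py '[[0.05,0,0,0.001,0],[0.05,0,0,0.002,0],[0.05,0,0,0.003,0],[0.05,0,0,0.003,0],[0.05,0,0,0.003,0]]'; python3 nudge.py '[[0.05,0,0,0.0005,0],[0.05,0,0,0.001,0],[0.05,0,0,0.001,0],[0.05,0,0,0.001,0]]'
```

```text
t: 17.33
eef_pos: [0.444, 0.1234, 0.0356]
ee_rot: [-3.142, 0.0, -1.816]
force: [-0.2, -1.5, -3.8]
width: 0.0631
gripper_force: 40.0
t: 17.67
eef_pos: [0.4439, 0.1234, 0.0345]
ee_rot: [3.142, -0.0, -1.816]
force: [-0.3, -0.2, -2.8]
width: 0.0628
gripper_force: 40.0
```

```bash
python3 nudge.py '[[0.05,0,0,0.0005,0],[0.05,0,0,0.001,0],[0.05,0,0,0.001,0],[0.05,0,0,0.001,0]]'; python3 nudge.py '[[0.05,0,0,0.0005,0],[0.05,0,0,0.0005,0],[0.05,0,0,0.0005,0]]'
```

```text
t: 18.0
eef_pos: [0.444, 0.1234, 0.0337]
ee_rot: [-3.141, 0.0, -1.816]
force: [-1.1, 0.3, 0.6]
width: 0.0631
gripper_force: 40.0
t: 18.25
eef_pos: [0.4441, 0.1235, 0.0337]
ee_rot: [-3.141, 0.0, -1.816]
force: [-3.7, -0.2, 8.2]
width: 0.0627
gripper_force: 40.0
```

Seated: the force is up at the predicted height (0.0337). Release slowly, rise and check.

```bash
python3 nudge.py '[[0.064,0,0,-0.0005,0],[0.068,0,0,-0.0005,0],[0.075,0,0,-0.0005,0],[0.08,0,0,-0.0005,0],[0.08,0,0,-0.0005,0],[0.08,0,0,-0.02,0],[0.08,0,0,-0.05,0],[0.08,0,0,-0.09,0],[0.08,-0.03,0,-0.12,0],[0.08,-0.03,0,-0.12,0],[0.08,-0.03,0,-0.12,0]]'
python3 - <<'E'
from h import *
shot('wrist','w7'); im=cv2.imread('pics/w7.png'); shot('scene','s7');s=cv2.imread('pics/s7.png')
o=np.zeros((600,800,3),'u1'); o[:560,:480]=cv2.resize(im[20:300,200:440],None,fx=2,fy=2,interpolation=cv2.INTER_CUBIC); o[:390,485:800]=cv2.resize(s[215:345,235:340],None,fx=3,fy=3); cv2.imwrite('pics/w7c.png',o)
E
```

```text
t: 19.17
eef_pos: [0.4526, 0.1543, 0.1551]
ee_rot: [-3.139, 0.004, -1.815]
force: [-0.4, -0.4, -1.1]
width: 0.0798
gripper_force: 0.0
```

View pics/w7c.png

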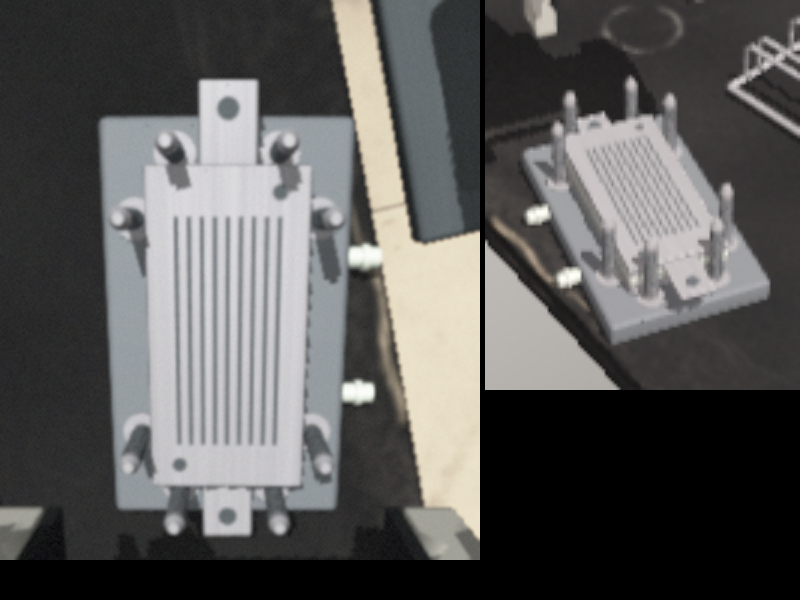

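The electrode lies flat between all eight rods. Its tab at (228,108) is at the -y end, and the lower electrode's tab at (227,515) is at the +y end. Handing in.

```bash
python3 -c "
from station import arm, viewer
print(arm.job_done())"
```

```text
the job is handed in; nothing more can be done
None
```

The separator and the top electrode are both seated flat between the tie rods, with the tabs at opposite ends. I handed the job in at about 19 s of robot time; no verdict came back.

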